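# Take the dial padlock off the repair shop's strongbox

## Robot

A 6-joint arm with a two-finger parallel gripper is mounted at the origin on the work surface. World frame = base frame: x ahead of the robot, y to its left, z up, the work surface at z = 0. Lengths are in m, angles in rad, forces in N, time in s.
With the tool pointing down it reaches from about 0.375 to 0.975 m from the base axis. Payload 3.8 kg.
Tool frame: the origin (TCP) lies midway between the tips of the shut fingers; the grasp point (between the pads) lies 19 mm behind it; z points along the fingers, y is the direction in which the jaws open and shut (so a half turn about z gives the same grasp; the last joint's range is limited). The gripper opens to 85 mm and grips with 20 to 120 N. Pads are 22 mm wide; open, the fingers measure 114 mm over their backs; the gripper's body (76 mm by 85 mm) begins 54 mm behind the grasp point. The pads swing forward as they close: fully open they stand 13 mm farther back than shut.
Start: joints at [1.102, 0.264, 1.604, -0, 1.274, -0.037], TCP at [0.282, 0.613, 0.231] pointing down, gripper open.
Joint ranges: [-2.63, 2.63], [-0.94, 2.18], [0.31, 2.57], [-1.31, 4.45], [0, 2.66], [-2.55, 2.55]. Speed limits (rad/s): [2.57, 2.57, 3.14, 3.14, 3.14, 3.14].

## Interface

Orientations are given as a rotation vector (axis times angle).
In Python, from workcell import bot gives the robot as it stands. The module is installed in compiled form; this text tells all that it offers.
- The arm moves only by the tool move_arm, never from a script. Its argument "steps" is a list of rows, each a list of 5 numbers: the shift along the tool's x, y, z in mm, then the turn about the tool's z in degrees, then the opening in per cent of the stroke, from 0 (shut) to 100 (fully open). In form: [[tx, ty, tz, turn, claw], ...]. A call has 1 to 20 rows; each row is the pose to reach, as a shift and turn from the pose commanded when the call began, along the tool's axes at that moment; what a row does not reach only later rows make up. A row lasts 1/10 s, in which the tool goes at most 50 mm and 8.59 degrees, less where a joint would pass 70% of its speed; a pose out of reach is approached as far as the arm can. A call with a gripper value outside its range is refused whole. The fingers move at their own pace and stop on an object; "newtons" is the grip in N (left out, the last holds). Time passes only in rows, so rows that repeat a pose let the fingers close. It gives the time, the measured TCP pose, the force and the opening at its end, in the units of the state.
- bot.read_state(): the state, without advancing time (a new reading comes with each control period).
- bot.read_camera(name): name is "side" or "top" or "wrist"; returns a dict with "pixels" (400x640x3 uint8, red, green, blue), "depth" (400x640 float32, m along the optical axis (not along the pixel's ray), 0 where there is no reading), "fovy" (degrees; the focal length in pixels is half the picture's height over the tangent of half this angle, whatever the lens; pixels are square), "cx", "cy" (the principal point, pixels), "k1" (the pictures are not rectified: a ray, as slopes to the right and down, at radius r is drawn at 1 + k1 r^2 times it, then the intrinsics apply), "xyz" and "attitude" of the camera in the world. Camera axes: x right, y up, looking along -z (the intrinsics and any distortion apply to the point x, -y, -z); pixel columns grow to the right and rows downward; lengths in m; the calibration is good to about 2 mm. A picture is of the moment at which its call begins.
- bot.finish_job(): hands the job in, once; it reports no verdict.
The state is a dict: "time": time; "q": joint angles; "joint_vel": joint speeds; "joint_torque": joint torques, N m; "tool_pos": TCP position; "tcp_rot": TCP orientation; "wrist_force": force on the tool from outside, world axes, zero at the start; "torque": the same for the moment, N m; "width": opening from 0.0 (shut) to 1.0 (fully open).
Only numpy, scipy, OpenCV 4.12 (cv2) and the standard library are available. Lean on these libraries where they do the work, as an engineer would, in place of code of your own. Each camera call takes 0.05 s, during which the arm holds its last target.

## Task

The strongbox on the repair bench is shut by a dial padlock whose last number has not been dialled yet: turn the dial click by click until its white line stands at the index mark beside the shackle, then tug the lock body back from the hasp staple so that the shackle comes fully open. Slide the freed end of the shackle out of the staple, lift the lock off and finish while still holding it up, more than 10 cm clear above the box, dial upward and shackle open, and hold it still. Leave the small keyed padlock and all other things where they lie.

Things in the scene. Friction and masses are not known exactly. Their poses are not given: they have to be found in the camera images.
- lock_center (a point): Loose dial padlock on its back, 0.4 kg. Centre of its steel case, half-way up: a disc 54 mm across, 24 mm thick (underside 12 mm below), with a 40 mm wide shoulder whose flat face lies at x = 27 mm. +x points to the shackle's bow, +z up out of the dial, +y to the free leg. Turn, tug and lift it by its dial knob or by the case's sides.
- dial_grip (a point): On the dial's axis, half-way up the round black knob: 32 mm in diameter, sides upright from 6 mm below to 6 mm above this point, which is 24 mm above lock_center. Below the knob: a thin skirt 41 mm across, then the case's top. Turns with the dial: its +x points along the white line.
- shackle_bow (a point): Middle of the shackle's bow. The shackle is a U of 8 mm round bar at the height of lock_center, legs along the lock's x at y = +14 and -14 mm. Shut, this point is at x = 62 mm of the lock. It slides along x only (no swivel). The right leg (y = -14) never leaves the case.
- shackle_toe (a point): Tip of the shackle's free (left, y = +14 mm) leg. Shut, it is hidden in the case at x = 18 mm of the lock; fully open it is at x = 46 mm and leaves a gap of 19 mm to the shoulder's face, through which the staple passes when the lock is lifted.
- dial (a joint): Angle (rad) of the dial's white line from the index mark (which lies towards the shackle), positive counter-clockwise seen from above. 12 notches 0.524 rad apart (0, 0.524, ...) into which it springs (0.06 N m). It starts 1 to 4 notches counter-clockwise of the mark. Only at 0 (within 0.12) can the shackle be drawn; else it stops after 1 mm.
- shackle (a joint): How far the shackle is drawn out of the case (m): 0 shut, 0.028 fully open. About 2 N of friction; it stays where it is left.
- staple (a point): Foot of the fixed hasp staple on the box top; axes as the box, the lock lies parallel to within a few degrees. A U of 6 mm bar, standing, posts 10 mm either side along y, 25.5 mm high, opening 14 wide, 19 mm high. The lock's free leg passes through it. At the start it is about 36 mm along the lock's +x from lock_center; the strap under it is flush.
- staple_top (a point): Top of the staple, 25.5 mm above its foot. Tugged towards -x the lock slides till the bow meets the staple (staple 54 mm along the lock's x), then the shackle draws; fully open at 82 mm. Slid back with the shackle open till the staple is 36 mm (+-6) along the lock's x, the staple stands in the gap of the free leg and the lock lifts straight off.
- lid_top (a point): Centre of the flat top of the fixed grey steel strongbox, 220 (x) x 280 (y) mm, 100 mm high, on a 3 mm mat: the top is 103 mm above the work surface. The lock lies on the right (-y) part of the top; the left part is the hinged lid.
- keyed_lock: Small brass keyed padlock, 34 x 30 x 14 mm with a thin shackle, lying loose on the left part of the box top. Not to be moved. Origin under its centre.
- tweezers: Steel tweezers, 135 mm long, 5 mm thick, lying on the left part of the box top. Not to be moved. Origin under the middle.
- main_board: Green circuit board 110 x 60 x 5 mm on the mat, right of the box. Not to be moved. Origin under its centre.
- small_board: Green circuit board 60 x 45 x 5 mm lying on the right part of the box top, beyond the lock's shackle. Not to be moved. Origin under its centre.
- screwdriver: Black precision screwdriver 145 mm long, 12 mm thick, on the mat, right of the box. Not to be moved. Origin under its middle.
- screw_dish: Round steel dish 68 mm across, 18 mm high, on the mat, left of the box. Not to be moved. Origin under its centre.
- phone: Black phone 150 x 72 x 9 mm on the mat, left of the box. Not to be moved. Origin under its centre.
Mind the look-alikes: they are no part of the job. Of the things that look like the part that bears lock_center, the largest one is meant.

How it is judged:
By the outcome, as a careful person would: the job done as asked, in the order asked, and still so for the second after the job is handed in, while the arm keeps its last pose, push and grip.
It also fails if it takes over 58 s, if anything falls off the work surface, if the arm or the gripper's body presses on something with over 40 N, if the wrist force passes 120 N, or if a joint passes its speed limit or range.

## Working session

There is one attempt and no reset: what is moved stays moved. The work goes in short steps, Python scripts to look and compute and a tool call to move; the robot and the scene stay as the last step left them, time stands still between calls to the robot, and variables do not carry over. Pictures are saved under pics/ and viewed, and the job is handed in when it is done.

Besides the shell and the picture viewer there is one more tool, called after "Call:" by a JSON object that holds its "op" and its "data", one argument or row to a line. move_arm: Moves the arm, as the interface text tells. Its arguments: {"type":"object","properties":{"steps":{"type":"array","items":{"type":"array","items":{"type":"number"}}},"newtons":{"type":"number"}},"required":["steps"]}

```bash
mkdir -p pics && cat > h.py <<'E'
import numpy as np, cv2
from scipy.spatial.transform import Rotation as R
from workcell import bot
def rot(c):
    a=np.array(c["attitude"],float)
    if a.shape==(3,3): return a
    if a.size==3: return R.from_rotvec(a).as_matrix()
    raise Exception(a)
def f(c): return 200/np.tan(np.radians(c["fovy"])/2)
def ray(c,u,v):
    K=np.array([[f(c),0,c["cx"]],[0,f(c),c["cy"]],[0,0,1]])
    p=cv2.undistortPoints(np.array([[[u,v]]],float),K,np.array([c["k1"],0,0,0.]))[0,0]
    return rot(c)@np.array([p[0],-p[1],-1])
def onplane(c,u,v,z):
    d=ray(c,u,v);o=np.array(c["xyz"]);return o+d*(z-o[2])/d[2]
def bydepth(c,u,v):
    return np.array(c["xyz"])+ray(c,u,v)*c["depth"][int(v),int(u)]
def proj(c,P):
    q=rot(c).T@(np.array(P)-np.array(c["xyz"]));x=q[0]/-q[2];y=-q[1]/-q[2]
    s=1+c["k1"]*(x*x+y*y);return np.array([c["cx"]+f(c)*x*s,c["cy"]+f(c)*y*s])
def save(c,n,box=None,sc=1):
    im=c["pixels"][:,:,::-1]
    if box: im=im[box[1]:box[3],box[0]:box[2]]
    if sc!=1: im=cv2.resize(im,None,fx=sc,fy=sc,interpolation=cv2.INTER_CUBIC)
    cv2.imwrite("pics/"+n,im)
import pickle
E
python3 - <<'E'
from h import *
print(bot.read_state())
for n in("top","side","wrist"):
    c=bot.read_camera(n);save(c,n+"0.png");pickle.dump(c,open(n+"0.pkl","wb"))
    print(n,{k:c[k] for k in c if k not in("pixels","depth")})
E
```

```text
{'time': 0.0, 'q': array([ 1.10209888e+00,  2.64772622e-01,  1.60540231e+00, -4.83174695e-06,
        1.27369693e+00, -3.69097846e-02]), 'joint_vel': array([-6.23813472e-04,  1.64030344e-03, -7.87933256e-04, -3.45331476e-04,
       -8.55507757e-04, -2.25283429e-05]), 'joint_torque': array([-6.69016226e-04, -5.15091527e+01, -3.67324305e+01,  9.08064339e-05,
        1.28497003e-02,  2.22126420e-05]), 'tool_pos': array([0.28215657, 0.61237862, 0.22993363]), 'tcp_rot': array([-0.6728701 , -3.06810768,  0.00346757]), 'wrist_force': array([0.59730302, 0.61822962, 0.60794442]), 'torque': array([ 0.02046093, -0.02510387,  0.00244681]), 'width': 1.0021076702774137}
top {'fovy': 45.858440190557396, 'cx': 323.64825258201347, 'cy': 194.1378115858355, 'k1': -0.036626551048723276, 'xyz': array([0.41376142, 0.03662878, 1.40308214]), 'attitude': array([ 0.09994107, -0.09737931, -1.59451025])}
side {'fovy': 46.3237663166439, 'cx': 317.3441216037845, 'cy': 196.42309270562495, 'k1': -0.06515132160468673, 'xyz': array([ 0.22953481, -0.65493644,  0.98500146]), 'attitude': array([ 0.73172255, -0.16923897, -0.41161396])}
wrist {'fovy': 61.94566579832622, 'cx': 317.9396884023415, 'cy': 193.96873290906234, 'k1': -0.06585952808217711, 'xyz': array([0.21730574, 0.64272119, 0.37187545]), 'attitude': array([-0.2560444 , -0.15980313,  1.13045947])}
```

View pics/top0.png

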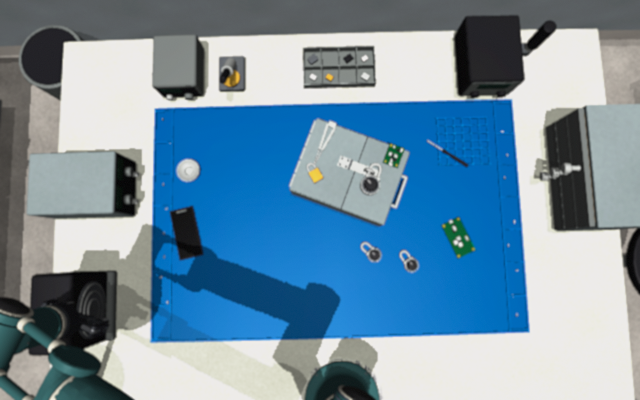

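View pics/side0.png

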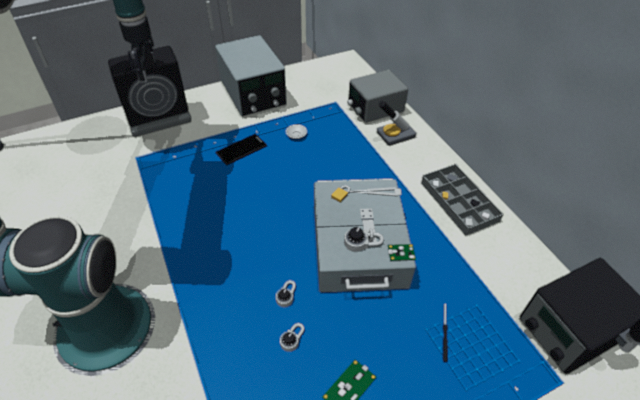

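View pics/wrist0.png

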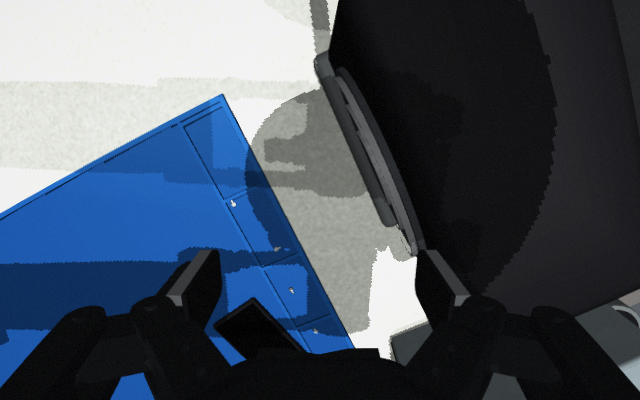

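The candidates in the top view are the dial padlock on the box at (370,184), small dial padlocks on the mat at (372,252) and (410,262), and the brass keyed lock at (315,173). The one on the box has its shackle through the staple and is the largest, so I choose it and check it in a close crop.

```bash
python3 - <<'E'
from h import *
c=pickle.load(open("top0.pkl","rb"));save(c,"topc.png",(280,110,420,230),5)
s=pickle.load(open("side0.pkl","rb"));save(s,"sidec.png",(300,170,430,300),4.5)
for u,v in((369,181),(369,186),(330,200),(345,190)): print(u,v,bydepth(c,u,v))
for u,v in((356,235),(340,260)): print(u,v,bydepth(s,u,v))
E
```

```text
369 181 [ 0.60469627 -0.08642645  0.1438645 ]
369 186 [ 0.59020062 -0.08528949  0.15024688]
330 200 [0.56103071 0.01942498 0.09897671]
345 190 [ 0.58670118 -0.02265133  0.10819407]
356 235 [ 0.59263777 -0.09804789  0.14306422]
340 260 [ 0.54309307 -0.11924628  0.10140143]
```

View pics/topc.png

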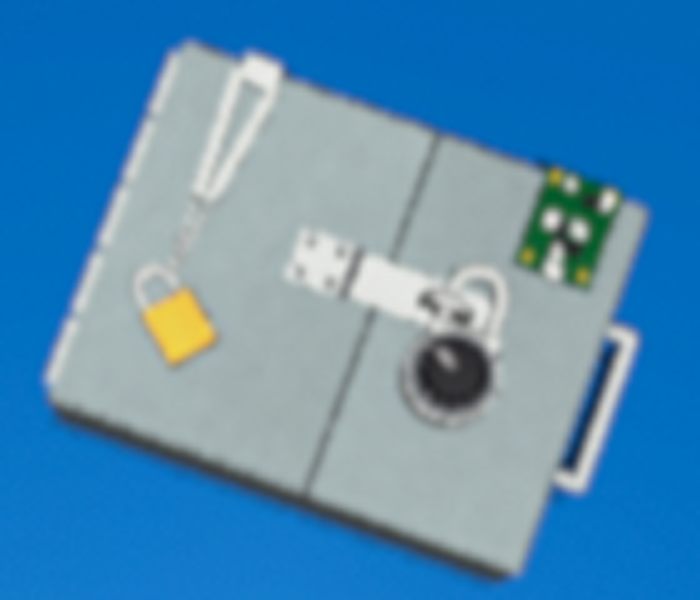

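View pics/sidec.png

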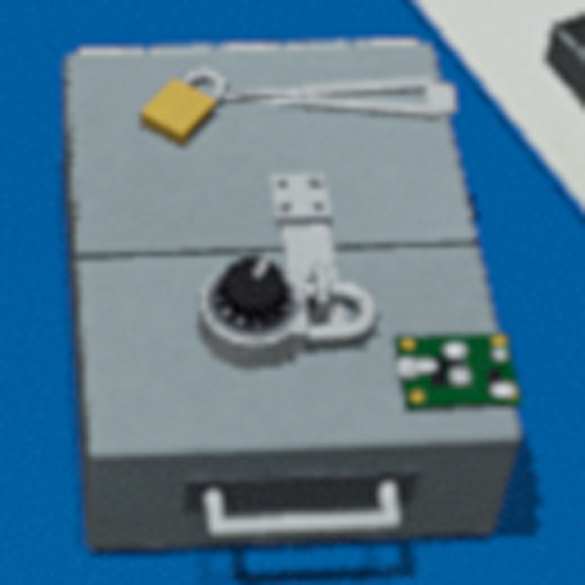

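The box-top lock in the crop (dial at 370,185, bow near 377,165) is threaded on the staple and is clearly the largest of them. I'll measure it roughly, then plan a wrist-camera view.

```bash
cat >> h.py <<'E'
def knob(c,guess,r=20,zk=0.145,thr=60):
    im=c["pixels"].max(2);m=np.zeros_like(im);u,v=map(int,guess)
    cv2.circle(m,(u,v),r,255,-1);m[im>thr]=0
    n,l,s,ce=cv2.connectedComponentsWithStats(m);i=1+np.argmax(s[1:,4]);return ce[i],s[i]
def T():
    s=bot.read_state();return np.array(s["tool_pos"]),R.from_rotvec(s["tcp_rot"]).as_matrix()
E
python3 - <<'E'
from h import *
c=pickle.load(open("top0.pkl","rb"));s=pickle.load(open("side0.pkl","rb"));w=pickle.load(open("wrist0.pkl","rb"))
for c_,g in((c,(370,184)),(s,(355,233))):
    k,st=knob(c_,g,12);print(k,st,onplane(c_,*k,0.142))
p,M=T();print(p,M.round(3))
rc=M.T@rot(w);tc=M.T@(np.array(w["xyz"])-p);print(rc.round(3),tc)
a=onplane(c,280+305/5,110+495/5,.103);b=onplane(c,280+437/5,110+135/5,.103);d=b-a;print("boxyaw",np.degrees(np.arctan2(d[1],d[0])),a,b)
np.savez("cam.npz",rc=rc,tc=tc)
lock=onplane(c,370.4,185,.142)
yl=np.radians(-19)
for h in (.3,.34):
  for off in (-.1,-.05,0):
    w2=dict(w);P=lock.copy();P[2]=h;P+=M[:,0]*off
    w2["xyz"]=P+M@tc;w2["attitude"]=M@rc
    print(h,off,P,M.T@(P-p)*1000,proj(w2,lock))
E
```

```text
[370.61764706 184.82352941] [364 178  13  13 102] [ 0.59444879 -0.09057336  0.142     ]
[355.8502994  235.35329341] [348 228  16  15 167] [ 0.59230409 -0.09810334  0.142     ]
[0.28221902 0.61252079 0.23024923] [[-0.908  0.418 -0.001]
 [ 0.418  0.908 -0.002]
 [ 0.    -0.002 -1.   ]]
[[-0.001  0.959  0.282]
 [ 1.     0.     0.002]
 [ 0.001  0.282 -0.959]] [ 7.16020431e-02  1.01832306e-05 -1.41622506e-01]
boxyaw -21.78524488441761 [ 0.5347893  -0.01019013  0.103     ] [ 0.73625796 -0.09071166  0.103     ]
0.3 -0.1 [ 0.68480656 -0.13181617  0.29999446] [-677.12579878 -507.67686345  -68.87296066] [318.72586857  62.13736033]
0.3 -0.05 [ 0.63939522 -0.11089225  0.29999723] [-627.12579878 -507.67686345  -68.87296066] [318.74537244 121.81076082]
0.3 0 [ 0.59398388 -0.08996834  0.3       ] [-577.12579878 -507.67686345  -68.87296066] [318.7601398  176.86192936]
0.34 -0.1 [ 0.68480656 -0.13181617  0.33999446] [-677.12358299 -507.74855414 -108.87289636] [318.76392911  66.26964911]
0.34 -0.05 [ 0.63939522 -0.11089225  0.33999723] [-627.12358299 -507.74855414 -108.87289636] [318.77976566 118.88559723]
0.34 0 [ 0.59398388 -0.08996834  0.34      ] [-577.12358299 -507.74855414 -108.87289636] [318.79186792 167.90592534]
```

Call:
{"op": "move_arm", "data": {
  "steps": [
    [-577, -508, -50, -4, 100],
    [-577, -508, -50, -4, 100],
    [-577, -508, -50, -4, 100],
    [-577, -508, -50, -4, 100],
    [-577, -508, -50, -4, 100],
    [-577, -508, -50, -4, 100],
    [-577, -508, -50, -4, 100],
    [-577, -508, -50, -4, 100],
    [-577, -508, -50, -4, 100],
    [-577, -508, -50, -4, 100],
    [-577, -508, -50, -4, 100],
    [-577, -508, -50, -4, 100],
    [-577, -508, -50, -4, 100],
    [-577, -508, -50, -4, 100],
    [-577, -508, -50, -4, 100],
    [-577, -508, -50, -4, 100],
    [-577, -508, -50, -4, 100],
    [-577, -508, -50, -4, 100],
    [-577, -508, -50, -4, 100],
    [-577, -508, -50, -4, 100]
  ]
}}

```text
time: 2.15
tool_pos: [0.5934, -0.0882, 0.2812]
tcp_rot: [-0.562, -3.09, -0.001]
wrist_force: [0.0, 0.3, 0.6]
width: 1.0
```

```bash
python3 - <<'E'
from h import *
s=bot.read_state();print(s["time"],s["q"],s["tool_pos"],s["joint_vel"].round(3))
c=bot.read_camera("wrist");pickle.dump(c,open("w1.pkl","wb"));save(c,"w1.png")
E
```

```text
2.15 [-1.89231639e-01  9.60188105e-02  1.70856104e+00  3.68321190e-04
  1.33742796e+00 -1.40005498e+00] [ 0.59342215 -0.08817467  0.28121396] [ 0.001 -0.002 -0.005 -0.005  0.001 -0.001]
```

View pics/w1.png

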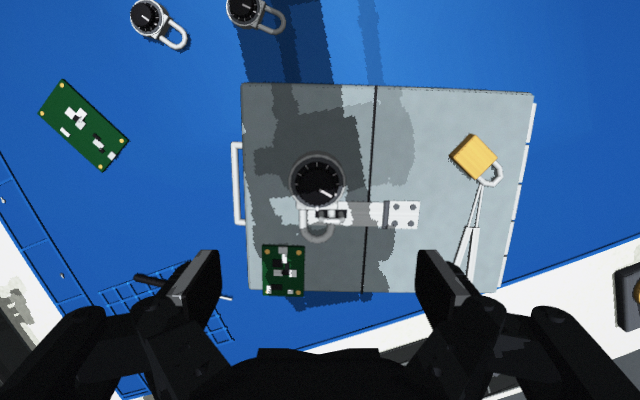

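```bash
python3 - <<'E'
from h import *
c=pickle.load(open("w1.pkl","rb"));save(c,"w1c.png",(270,140,390,250),6)
E
```

```text
(no output)
```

View pics/w1c.png

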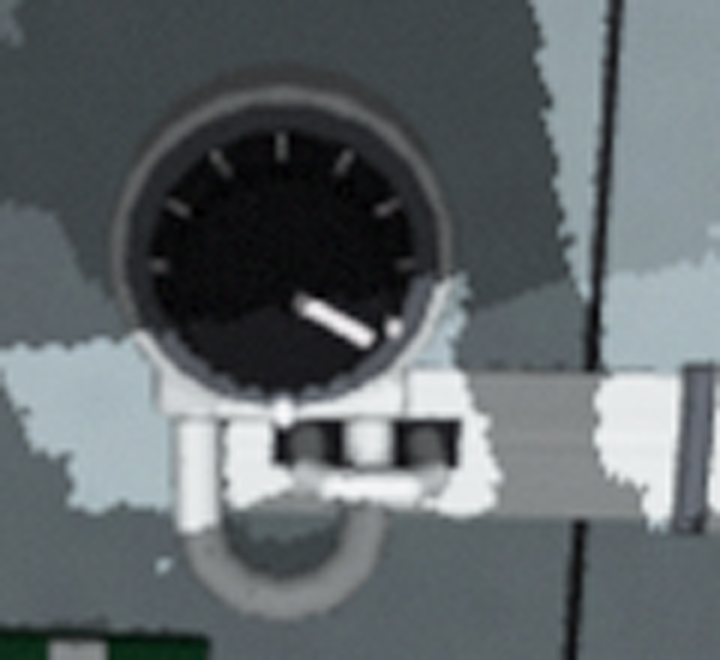

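```bash
python3 - <<'E'
from h import *
c=pickle.load(open("w1.pkl","rb"))
g=lambda x,y,z:onplane(c,270+(x+.5)/6-.5,140+(y+.5)/6-.5,z)
l,r,t=g(112,250,.127),g(452,250,.127),g(282,82,.127)
i=g(283,412,.127)
print("l r mid",l,r,(l+r)/2,np.linalg.norm(r-l)); print("top",t)
print("idx",i)
ll=g(187,500,.118); d=None
legL=(g(178,500,.115)+g(216,500,.115))/2; legR=(g(350,440,.115)+g(390,440,.115))/2
print("legs",legL,legR, np.linalg.norm(legL-legR))
bow=g(282,618,.115); print("bowouter",bow)
a,b=g(297,300,.145),g(373,342,.145);dl=b-a;yl=np.degrees(np.arctan2(dl[1],dl[0]))
ctr=(l+r)/2
ax=bow-ctr;ya=np.degrees(np.arctan2(ax[1],ax[0]))
ax2=i-ctr;ya2=np.degrees(np.arctan2(ax2[1],ax2[0]))
p1,p2=g(612,20,.103),g(570,640,.103);db=p2-p1
print("lineyaw",yl,"axisyaw",ya,ya2,"box",np.degrees(np.arctan2(db[1],db[0])),"dial",yl-ya)
U=np.array([np.cos(np.radians(ya)),np.sin(np.radians(ya))])
print("ctr from top",t[:2]+U*.027,"from bow",bow[:2]-U*.066,"from idx",i[:2])
print("line ends from ctr", (a-ctr)*1e3,(b-ctr)*1e3)
k,st=knob(c,(317,182),25,thr=40);print(k,st)
p,M=T();print(p,M.round(3))
for ck in (ctr,):
  P=np.array([*ck[:2],.137]);print("tool shift mm",M.T@(P-p)*1e3)
  print("lock yaw in tool: lock y axis vs tool y",np.degrees(np.arctan2(M[1,1],M[0,1]))-90-ya)
# depth check
for u,v in((317,175),(317,182),(317,208),(300,240)): print(bydepth(c,u,v))
E
```

```text
l r mid [ 0.58668059 -0.11504788  0.127     ] [ 0.60500727 -0.06647169  0.127     ] [ 0.59584393 -0.09075978  0.127     ] 0.05191833423739247
top [ 0.57169487 -0.08161027  0.127     ]
idx [ 0.62031013 -0.09985613  0.127     ]
legs [ 0.6334392  -0.12004428  0.115     ] [ 0.63364691 -0.08976298  0.115     ] 0.03028201550662319
bowouter [ 0.65823336 -0.1144489   0.115     ]
lineyaw 39.50133282385354 axisyaw -20.791657103194154 -20.39476603769998 box -21.97599996270145 dial 60.29298992704769
ctr from top [ 0.59693656 -0.09119449] from bow [ 0.59653145 -0.09102083] from idx [ 0.62031013 -0.09985613]
line ends from ctr [ 3.51075729  1.07909653 18.        ] [13.3363744   9.17909412 18.        ]
[315.96950355 182.10070922] [ 293  161   47   44 1410]
[ 0.59350492 -0.08826016  0.28131408] [[-0.936  0.352 -0.   ]
 [ 0.352  0.936  0.   ]
 [ 0.     0.    -1.   ]]
tool shift mm [ -3.10761844  -1.54531759 144.3129461 ]
lock yaw in tool: lock y axis vs tool y 0.16619075184486576
[ 0.58667063 -0.08681241  0.14468583]
[ 0.59257889 -0.08904973  0.14416268]
[ 0.62009343 -0.09952266  0.12721484]
[ 0.65467062 -0.13171422  0.10258956]
```

The dial reads +60.3° (2 notches counter-clockwise), with the lock centre at about (0.596, -0.091) and its yaw at -20.6°. Knob top and case top depths agree with the given sizes. Next I descend and grip the knob.

Call:
{"op": "move_arm", "data": {
  "steps": [
    [-3.5, -1.5, 50, 0, 70],
    [-3.5, -1.5, 90, 0, 70],
    [-3.5, -1.5, 120, 0, 70],
    [-3.5, -1.5, 135, 0, 70],
    [-3.5, -1.5, 142, 0, 70],
    [-3.5, -1.5, 145, 0, 70],
    [-3.5, -1.5, 145, 0, 70],
    [-3.5, -1.5, 145, 0, 70]
  ],
  "newtons": 30
}}

```text
time: 3.0
tool_pos: [0.5981, -0.0927, 0.1383]
tcp_rot: [0.565, 3.087, -0.0]
wrist_force: [-0.1, 0.6, 0.8]
width: 0.695
```

```bash
python3 - <<'E'
from h import *
s=bot.read_state();print(s["time"],s["tool_pos"],s["wrist_force"],s["width"])
c=bot.read_camera("wrist");pickle.dump(c,open("w2.pkl","wb"));save(c,"w2.png",(200,130,440,310),3.3)
E
```

```text
3.0 [ 0.59806028 -0.09265793  0.13828122] [-0.06350092  0.5608131   0.84681016] 0.695406785103478
```

View pics/w2.png

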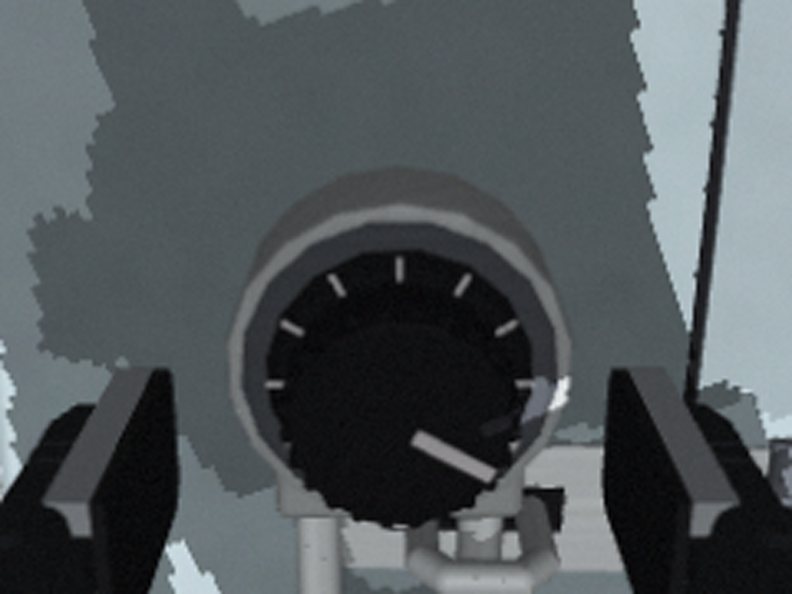

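Call:
{"op": "move_arm", "data": {
  "steps": [
    [1.5, 0.5, 1.5, 0, 60],
    [1.5, 0.5, 1.5, 0, 30],
    [1.5, 0.5, 1.5, 0, 25],
    [1.5, 0.5, 1.5, 0, 25],
    [1.5, 0.5, 1.5, 0, 25],
    [1.5, 0.5, 1.5, 0, 25],
    [1.5, 0.5, 1.5, 0, 25],
    [1.5, 0.5, 1.5, 0, 25]
  ],
  "newtons": 30
}}

```text
time: 3.85
tool_pos: [0.5957, -0.0912, 0.1354]
tcp_rot: [0.565, 3.09, 0.001]
wrist_force: [-1.7, 2.7, 6.0]
width: 0.349
```

```bash
python3 - <<'E'
from h import *
s=bot.read_state();print(s["time"],s["tool_pos"],s["wrist_force"],s["torque"],s["width"],s["q"])
E
```

```text
3.85 [ 0.59569913 -0.09120316  0.13537349] [-1.68478157  2.67715629  5.98061723] [ 0.42853991  0.20326678 -0.01583664] 0.34870381691511154 [-1.93516156e-01  2.05086167e-01  1.86031218e+00  5.18015232e-04
  1.07570860e+00 -1.40253489e+00]
```

Call:
{"op": "move_arm", "data": {
  "steps": [
    [0, 0, -1, 0, 25],
    [0, 0, -1, 5, 25],
    [0, 0, -1, 10, 25],
    [0, 0, -1, 15, 25],
    [0, 0, -1, 20, 25],
    [0, 0, -1, 25, 25],
    [0, 0, -1, 30, 25],
    [0, 0, -1, 30, 25],
    [0, 0, -1, 30, 25]
  ]
}}

```text
time: 4.75
tool_pos: [0.5954, -0.0915, 0.1354]
tcp_rot: [-1.343, -2.84, 0.0]
wrist_force: [0.8, 1.3, 0.9]
width: 0.355
```

```bash
python3 - <<'E'
from h import *
s=bot.read_state();print(s["time"],s["tool_pos"],s["wrist_force"],s["torque"],s["width"],s["q"])
c=bot.read_camera("wrist");pickle.dump(c,open("w3.pkl","wb"));save(c,"w3.png",(200,130,440,310),3.3)
E
```

```text
4.75 [ 0.59537121 -0.09153005  0.13544719] [0.81763182 1.28883888 0.94132732] [ 0.18205916 -0.10625949  0.03919418] 0.35481494252023416 [-1.93801542e-01  2.04983846e-01  1.86028771e+00 -1.75134351e-04
  1.07655131e+00 -8.80933935e-01]
```

View pics/w3.png

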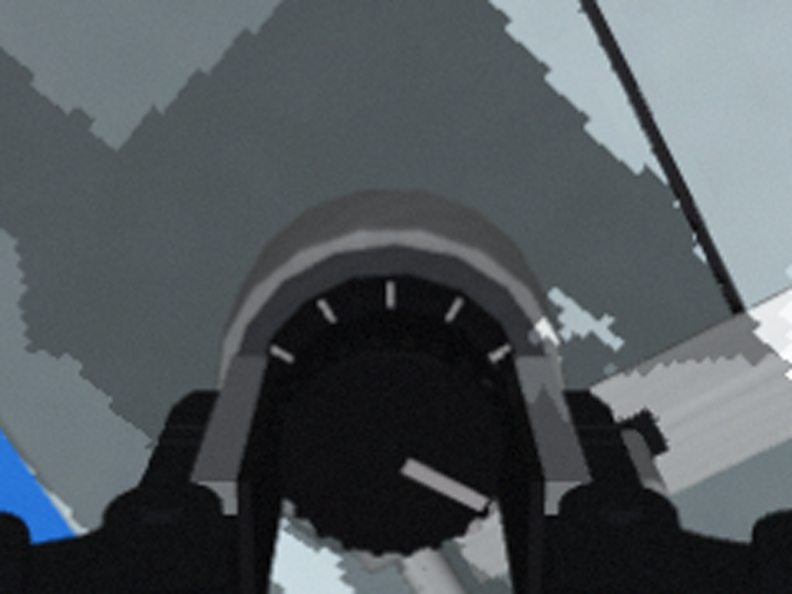

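The white line keeps its place in the gripper view, so the dial has turned with the jaws by one notch. Now the second notch.

Call:
{"op": "move_arm", "data": {
  "steps": [
    [0, 0, 0, 5, 25],
    [0, 0, 0, 10, 25],
    [0, 0, 0, 15, 25],
    [0, 0, 0, 20, 25],
    [0, 0, 0, 25, 25],
    [0, 0, 0, 30, 25],
    [0, 0, 0, 31, 25],
    [0, 0, 0, 31, 25]
  ]
}}

```text
time: 5.6
tool_pos: [0.5953, -0.0917, 0.1355]
tcp_rot: [2.053, 2.378, -0.001]
wrist_force: [1.8, 0.5, -2.0]
width: 0.355
```

```bash
python3 - <<'E'
from h import *
s=bot.read_state();print(s["time"],s["tool_pos"],s["wrist_force"],s["torque"],s["width"],s["q"])
E
```

```text
5.6 [ 0.5953472  -0.0916616   0.13546462] [ 1.7623517   0.48868285 -1.96503112] [ 0.09379023 -0.14031231  0.0077194 ] 0.35498378075242093 [-1.93905789e-01  2.04922506e-01  1.86032690e+00 -4.07003471e-04
  1.07650457e+00 -3.40011165e-01]
```

Call:
{"op": "move_arm", "data": {
  "steps": [
    [0, 0, 0, 0, 40],
    [0, 0, 0, 0, 60],
    [0, 0, 0, 0, 80],
    [0, 0, 0, 0, 100],
    [0, 0, -20, 0, 100],
    [0, 0, -60, 0, 100],
    [0, 0, -90, -8, 100],
    [0, 0, -90, -16, 100],
    [0, 0, -90, -24, 100],
    [0, 0, -90, -32, 100],
    [0, 0, -90, -40, 100],
    [0, 0, -90, -48, 100],
    [0, 0, -90, -56, 100],
    [0, 0, -90, -61, 100],
    [0, 0, -90, -61, 100],
    [0, 0, -90, -61, 100]
  ]
}}

```text
time: 7.2
tool_pos: [0.5954, -0.0915, 0.2258]
tcp_rot: [0.569, 3.09, -0.0]
wrist_force: [0.9, 0.5, 0.2]
width: 0.999
```

```bash
python3 - <<'E'
from h import *
s=bot.read_state();print(s["time"],s["tool_pos"],s["wrist_force"],s["torque"],s["width"],s["q"])
c=bot.read_camera("wrist");pickle.dump(c,open("w4.pkl","wb"));save(c,"w4.png",(250,110,390,250),5);save(c,"w4f.png")
E
```

```text
7.2 [ 0.59543634 -0.09147959  0.22580362] [0.88581516 0.51361695 0.23362118] [-0.00948905  0.02252808 -0.00067401] 0.9991254364961013 [-1.93738986e-01  1.31381081e-01  1.77144569e+00 -8.88309599e-05
  1.23871985e+00 -1.40049382e+00]
```

View pics/w4.png

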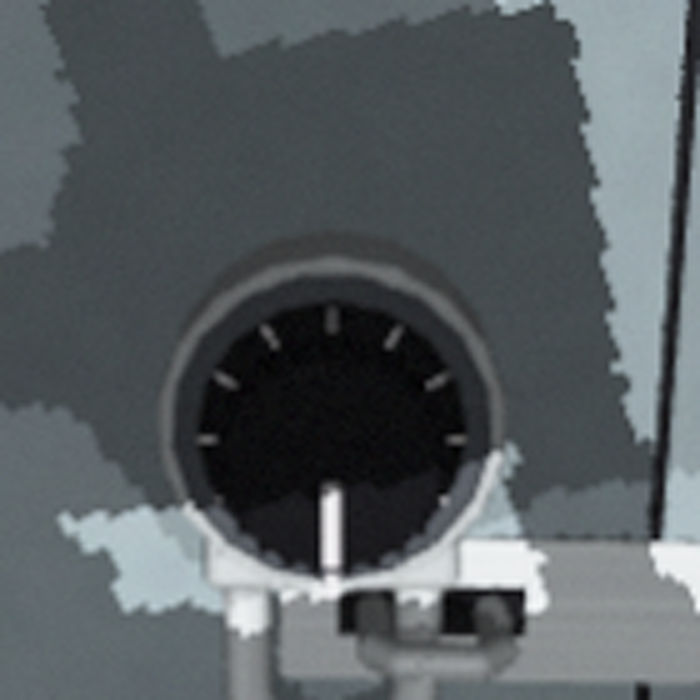

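The white line now stands at the index (crop 331,530 against mark 331,588). Next I measure the lock again for the grip on the case sides.

```bash
python3 - <<'E'
from h import *
c=pickle.load(open("w4.pkl","rb"));p,M=T()
g=lambda x,y,z:onplane(c,250+(x+.5)/5-.5,110+(y+.5)/5-.5,z)
l,r,t=g(162,415,.127),g(502,415,.127),g(332,256,.127)
i=g(331,588,.127)
ax=i-(l+r)/2;ya=np.degrees(np.arctan2(ax[1],ax[0]));U=np.array([np.cos(np.radians(ya)),np.sin(np.radians(ya))])
print(l,r,(l+r)/2,np.linalg.norm(l-r)); ct=t[:2]+U*.027;print("ct",ct,"yaw",ya)
a,b=g(332,488,.145),g(331,570,.145);d=b-a;print("line",np.degrees(np.arctan2(d[1],d[0])))
for cc in (ct,((l+r)/2)[:2]): print(M.T@(np.array([*cc,.105])-p)*1e3)
print("tool yaw",np.degrees(np.arctan2(M[1,1],M[0,1]))-90)
# staple
s1,s2=g(370,600,.1285),g(495,600,.1285);print("staple top ends",s1,s2)
for q in (s1,s2): print("  in lock", U@(q[:2]-ct)*1e3, np.array([-U[1],U[0]])@(q[:2]-ct)*1e3)
E
```

```text
[ 0.5838303  -0.11631299  0.127     ] [ 0.60206975 -0.06852245  0.127     ] [ 0.59295002 -0.09241772  0.127     ] 0.05115284007771806
ct [ 0.5954919  -0.09354376] yaw -21.30891440269812
line -21.66573543785579
[ -0.80308247  -1.91939531 120.79499685]
[  1.9731037   -1.77146235 120.79493447]
tool yaw -20.843039225928294
staple top ends [ 0.62243403 -0.09742911  0.1285    ] [ 0.62933954 -0.07937325  0.1285    ]
  in lock 26.51214758405027 6.170943630078871
  in lock 26.384126203047526 25.50184968684454
```

Call:
{"op": "move_arm", "data": {
  "steps": [
    [0, -1.8, 40, 0.5, 100],
    [0, -1.8, 80, 0.5, 100],
    [0, -1.8, 105, 0.5, 100],
    [0, -1.8, 115, 0.5, 100],
    [0, -1.8, 120, 0.5, 100],
    [0, -1.8, 120, 0.5, 100],
    [0, -1.8, 120, 0.5, 80],
    [0, -1.8, 120, 0.5, 70],
    [0, -1.8, 120, 0.5, 55],
    [0, -1.8, 120, 0.5, 50],
    [0, -1.8, 120, 0.5, 50],
    [0, -1.8, 120, 0.5, 50],
    [0, -1.8, 120, 0.5, 50]
  ],
  "newtons": 50
}}

```text
time: 8.55
tool_pos: [0.5963, -0.0934, 0.1079]
tcp_rot: [0.578, 3.084, -0.0]
wrist_force: [-0.2, 0.3, 5.9]
width: 0.615
```

```bash
python3 - <<'E'
from h import *
s=bot.read_state();print(s["time"],s["tool_pos"],s["wrist_force"],s["torque"],s["width"],s["q"])
c=bot.read_camera("wrist");pickle.dump(c,open("w5.pkl","wb"));save(c,"w5.png",(200,130,440,310),3.3)
E
```

```text
8.55 [ 0.59626867 -0.0934324   0.1079286 ] [-0.19762277  0.26348081  5.86091424] [0.13728788 0.09914236 0.05097285] 0.6153121023373341 [-1.96684020e-01  2.32828633e-01  1.88220892e+00 -3.08981911e-05
  1.02302886e+00 -1.39674599e+00]
```

View pics/w5.png

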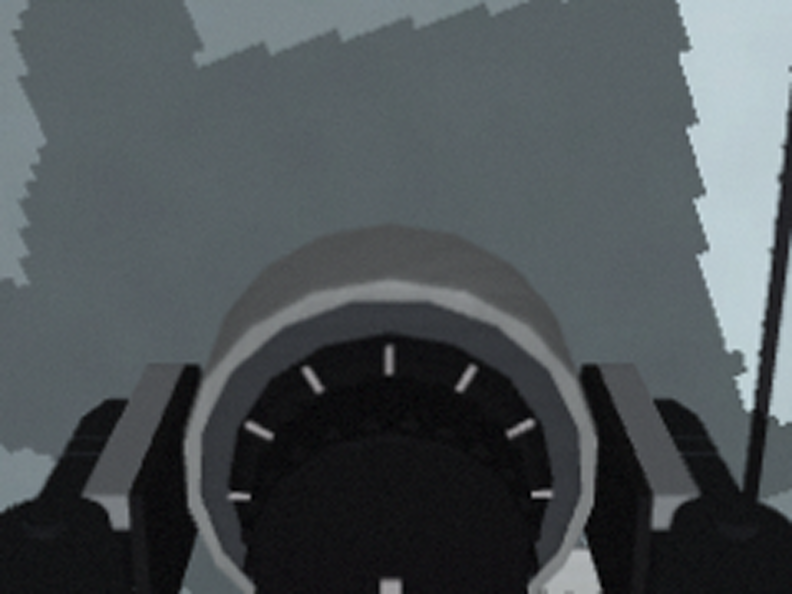

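Call:
{"op": "move_arm", "data": {
  "steps": [
    [4, 0, 0, 0, 50],
    [8, 0, 0, 0, 50],
    [12, 0, 0, 0, 50],
    [16, 0, 0, 0, 50],
    [20, 0, 0, 0, 50],
    [24, 0, 0, 0, 50],
    [28, 0, 0, 0, 50],
    [28, 0, 0, 0, 50]
  ],
  "newtons": 50
}}

```text
time: 9.4
tool_pos: [0.5715, -0.0832, 0.1079]
tcp_rot: [0.577, 3.081, 0.001]
wrist_force: [5.1, 0.5, 4.6]
width: 0.61
```

```bash
python3 - <<'E'
from h import *
s=bot.read_state();p,M=T();print(s["time"],s["tool_pos"],M.T@s["wrist_force"],s["torque"],s["width"])
c=bot.read_camera("side");pickle.dump(c,open("s6.pkl","wb"));save(c,"s6.png",(310,190,430,290),6)
E
```

```text
9.4 [ 0.57152521 -0.08317482  0.10793916] [-4.59470374  2.32428219 -4.5420122 ] [ 0.03840634 -0.88014396  0.13223507] 0.6098502890592092
```

View pics/s6.png

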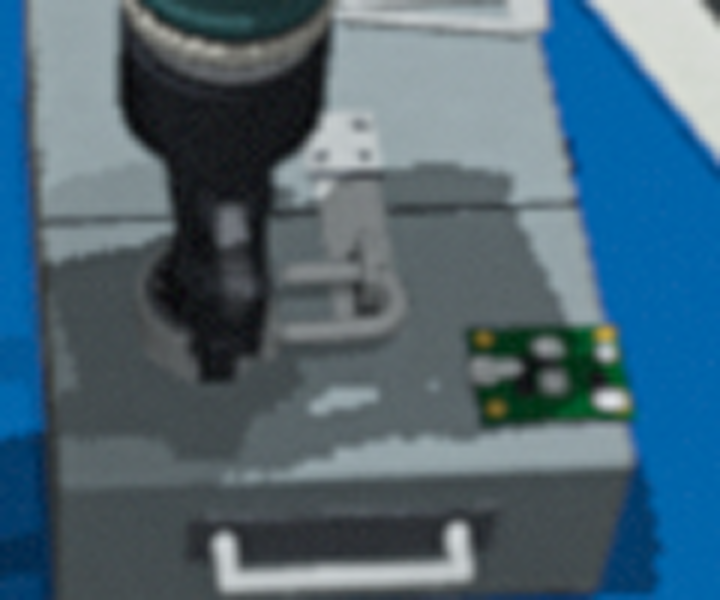

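The bow has met the staple and the shackle is drawing at about 5 N. I keep tugging.

Call:
{"op": "move_arm", "data": {
  "steps": [
    [3, 0, 0, 0, 50],
    [6, 0, 0, 0, 50],
    [9, 0, 0, 0, 50],
    [12, 0, 0, 0, 50],
    [15, 0, 0, 0, 50],
    [15, 0, 0, 0, 50]
  ]
}}

```text
time: 10.05
tool_pos: [0.5579, -0.0779, 0.108]
tcp_rot: [0.577, 3.08, 0.0]
wrist_force: [6.2, 0.5, 3.3]
width: 0.611
```

Call:
{"op": "move_arm", "data": {
  "steps": [
    [1, 0, 0, 0, 50],
    [2, 0, 0, 0, 50],
    [2, 0, 0, 0, 50]
  ]
}}

```text
time: 10.35
tool_pos: [0.5575, -0.0776, 0.108]
tcp_rot: [0.576, 3.077, -0.0]
wrist_force: [10.2, -2.0, -0.0]
width: 0.611
```

Call:
{"op": "move_arm", "data": {
  "steps": [
    [1, 0, 0, 0, 50],
    [2, 0, 0, 0, 50],
    [2, 0, 0, 0, 50]
  ]
}}

```text
time: 10.65
tool_pos: [0.5571, -0.0771, 0.108]
tcp_rot: [0.576, 3.074, 0.0]
wrist_force: [14.6, -2.2, -3.1]
width: 0.607
```

```bash
python3 - <<'E'
from h import *
s=bot.read_state();p,M=T();print(s["time"],s["tool_pos"],M.T@s["wrist_force"],s["torque"],s["width"])
c=bot.read_camera("side");pickle.dump(c,open("s7.pkl","wb"));save(c,"s7.png",(310,190,430,290),6)
E
```

```text
10.65 [ 0.5570553  -0.07713519  0.10803242] [-14.40806313   3.24053415   3.32770983] [-0.32935327 -2.23095201  0.20800624] 0.606991503144857
```

View pics/s7.png

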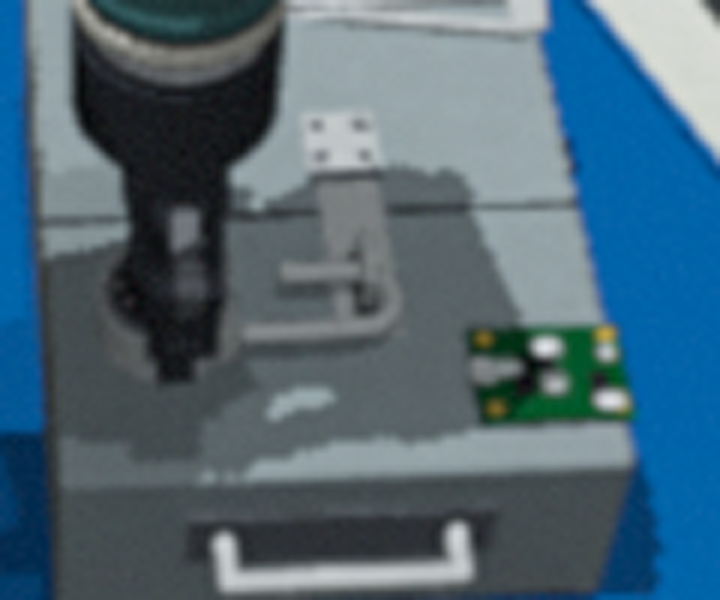

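```bash
python3 - <<'E'
from h import *
p,M=T();c=pickle.load(open("s7.pkl","rb"))
g=lambda x,y,z:onplane(c,310+(x+.5)/6-.5,190+(y+.5)/6-.5,z)
for n,x,y,z in(("toe",279,272,.115),("bow outer",402,300,.115),("bow low",340,335,.115),("legroot",245,335,.115)):
    print(n,(M.T@(g(x,y,z)-p)*1e3)*[-1,1,1])
t=bot.read_camera("top");pickle.dump(t,open("t7.pkl","wb"));save(t,"t7.png",(330,140,410,220),7)
w=bot.read_camera("wrist");save(w,"w7.png")
E
```

```text
toe [45.62128894 15.32141192 -6.31867952]
bow outer [91.93670372 -1.30927914 -5.73142222]
bow low [ 65.46358489 -16.69092484  -6.13469683]
legroot [ 28.83216853 -14.47911271  -6.62888909]
```

View pics/t7.png

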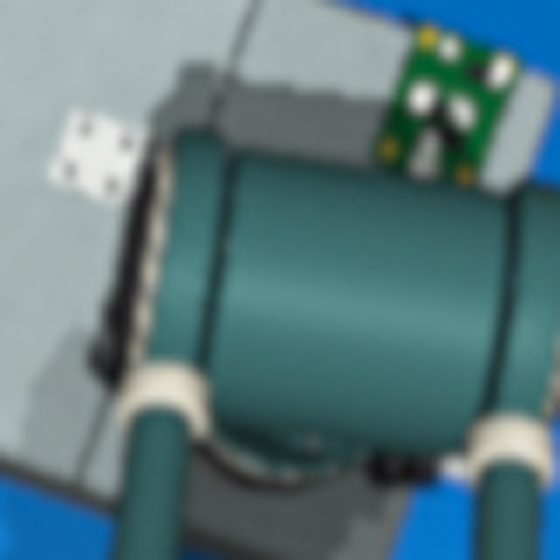

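View pics/w7.png

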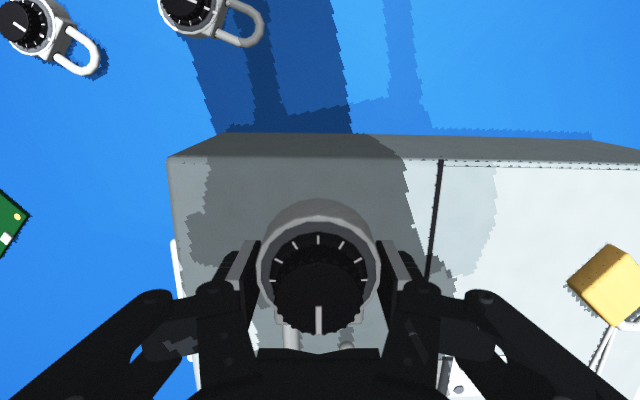

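Toe is at x≈45.6 mm (46 expected), bow outer edge at about 92 mm, and force rises without motion, so the shackle is fully open at its stop. I now slide forward about 46 mm.

Call:
{"op": "move_arm", "data": {
  "steps": [
    [-3, 0, 0, 0, 50],
    [-5, 0, -0.5, 0, 50],
    [-9, 0, -1, 0, 50],
    [-13, 0, -1, 0, 50],
    [-17, 0, -1, 0, 50],
    [-21, 0, -1, 0, 50],
    [-25, 0, -1, 0, 50],
    [-29, 0, -1, 0, 50],
    [-29, 0, -1, 0, 50]
  ]
}}

```text
time: 11.7
tool_pos: [0.575, -0.0853, 0.1079]
tcp_rot: [-0.578, -3.081, -0.002]
wrist_force: [-9.7, 3.8, 14.3]
width: 0.611
```

```bash
python3 - <<'E'
from h import *
s=bot.read_state();p,M=T();print(s["time"],s["tool_pos"],M.T@s["wrist_force"],s["torque"],s["width"])
c=bot.read_camera("side");pickle.dump(c,open("s8.pkl","wb"));save(c,"s8.png",(310,190,430,290),6)
E
```

```text
11.7 [ 0.57495883 -0.08525183  0.10789551] [ 10.52204733   0.04781539 -14.22529018] [0.75650812 1.59798791 0.08951329] 0.6109594374654795
```

View pics/s8.png

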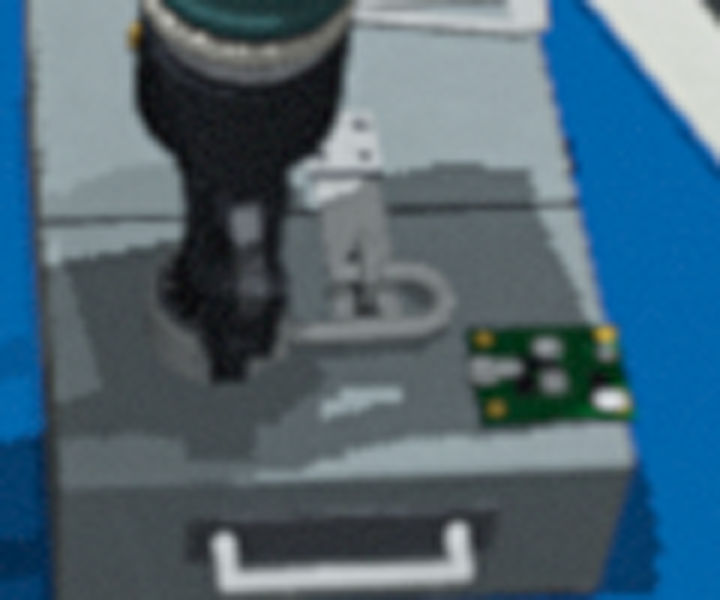

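Call:
{"op": "move_arm", "data": {
  "steps": [
    [2, 0, -1, 0, 50],
    [2, 0, -2, 0, 50],
    [2, 0, -2, 0, 50],
    [2, 0, -2, 0, 50]
  ]
}}

```text
time: 12.15
tool_pos: [0.5751, -0.0856, 0.1081]
tcp_rot: [-0.578, -3.085, -0.0]
wrist_force: [-1.7, 1.5, -0.5]
width: 0.608
```

```bash
python3 - <<'E'
from h import *
s=bot.read_state();p,M=T();print(s["time"],s["tool_pos"],M.T@s["wrist_force"],s["torque"],s["width"]);print(M.round(4))
c=bot.read_camera("wrist");save(c,"w8.png")
E
```

```text
12.15 [ 0.57507754 -0.08559664  0.10806007] [2.15821561 0.80850481 0.46584835] [0.15754956 0.38577573 0.09586282] 0.6084903582535383
[[-9.321e-01  3.622e-01 -2.500e-03]
 [ 3.622e-01  9.321e-01  6.000e-04]
 [ 2.500e-03 -4.000e-04 -1.000e+00]]
```

View pics/w8.png

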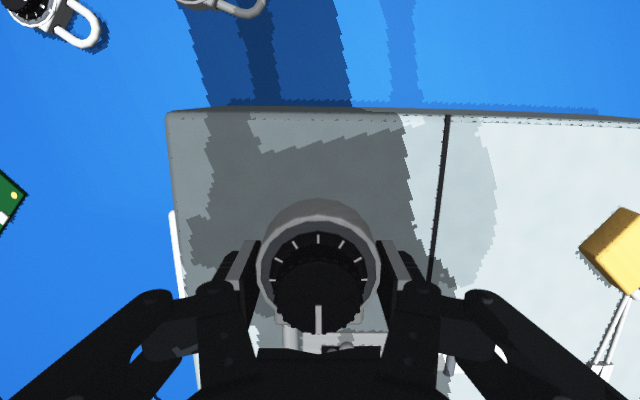

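Call:
{"op": "move_arm", "data": {
  "steps": [
    [0, 0, -1, 0, 50],
    [-3, 0, -1, 0, 50],
    [-6, 0, -1, 0, 50],
    [-9, 0, -1, 0, 50],
    [-12, 0, -1, 0, 50],
    [-12, 0, -1, 0, 50]
  ]
}}

```text
time: 12.8
tool_pos: [0.588, -0.0906, 0.1098]
tcp_rot: [0.579, 3.087, -0.0]
wrist_force: [0.6, -0.1, -3.6]
width: 0.608
```

```bash
python3 - <<'E'
from h import *
s=bot.read_state();p,M=T();print(s["time"],s["tool_pos"],M.T@s["wrist_force"],s["torque"],s["width"]);print(M.T@(p-np.array([.5571,-.0771,.108]))*1e3)
c=bot.read_camera("side");save(c,"s9.png",(310,190,430,290),6)
g=lambda x,y,z:onplane(c,310+(x+.5)/6-.5,190+(y+.5)/6-.5,z)
E
```

```text
12.8 [ 0.5880146  -0.09061421  0.10982708] [-0.58885602  0.07316827  3.56042809] [ 0.02036911  0.0274692  -0.01771554] 0.6082870826870802
[-33.7118874   -1.39162571  -1.8045644 ]
```

View pics/s9.png

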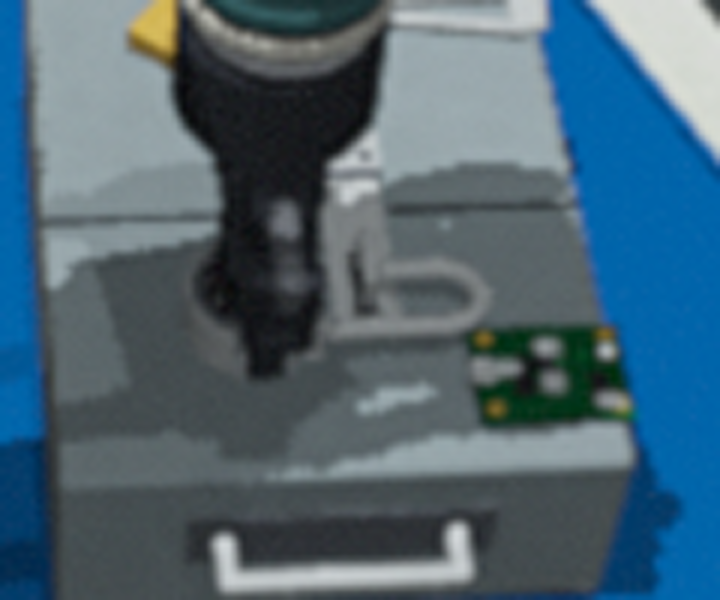

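```bash
python3 - <<'E'
from h import *
p,M=T();c=bot.read_camera("side")
g=lambda x,y,z:onplane(c,310+(x+.5)/6-.5,190+(y+.5)/6-.5,z)
F=p+M[:,0]*-.0123
for n,x,y in(("corner UL",470,328),("LL",483,424),("UR",613,325)): print(n,(M.T@(g(x,y,.108)-F)*1e3)[:2]*[-1,1])
for n,x,y in(("bow tip",490,297),("leg bottom",400,337)): print(n,(M.T@(g(x,y,.117)-p)*1e3)[:2]*[-1,1])
t=pickle.load(open("top0.pkl","rb"))
for x,y in ((545,165),(515,262),(588,292)): print("top",(M.T@(onplane(t,280+x/5,110+y/5,.108)-F)*1e3)[:2]*[-1,1])
E
```

```text
corner UL [72.16967058 -9.87842455]
LL [ 69.64459455 -55.17222301]
UR [128.49505224 -11.86809058]
bow tip [92.57700621 -2.06187429]
leg bottom [ 54.57051134 -19.14864362]
top [129.10130606  -8.93220104]
top [ 71.10633131 -10.94027631]
top [ 68.79778895 -54.66665362]
```

In plan the shackle's leg will overlap the small board's corner, but the bar (bottom z≈113 mm) passes about 5 mm above its 108 mm top. I move forward 10 mm more, leaving the staple at about 38 mm in the gap.

Call:
{"op": "move_arm", "data": {
  "steps": [
    [-3, 0, 0, 0, 50],
    [-6, 0, 0, 0, 50],
    [-9, 0, 0, 0, 50],
    [-10, 0, 0, 0, 50],
    [-10, 0, 0, 0, 50],
    [-10, 0, 0, 0, 50]
  ]
}}

```text
time: 13.5
tool_pos: [0.5966, -0.0938, 0.1097]
tcp_rot: [-0.579, -3.087, -0.0]
wrist_force: [0.4, -0.0, -4.7]
width: 0.61
```

```bash
python3 - <<'E'
from h import *
s=bot.read_state();p,M=T();print(s["time"],s["tool_pos"],M.T@s["wrist_force"],s["torque"],s["width"]);print(M.T@(p-np.array([.5571,-.0771,.108]))*1e3)
c=bot.read_camera("side");save(c,"s10.png",(310,190,430,290),6)
E
```

```text
13.5 [ 0.59657894 -0.09384416  0.10971487] [-0.42865522  0.11845272  4.66112108] [0.06614881 0.04959673 0.02794514] 0.6097284077852216
[-42.86269937  -1.3032401   -1.72769551]
```

View pics/s10.png

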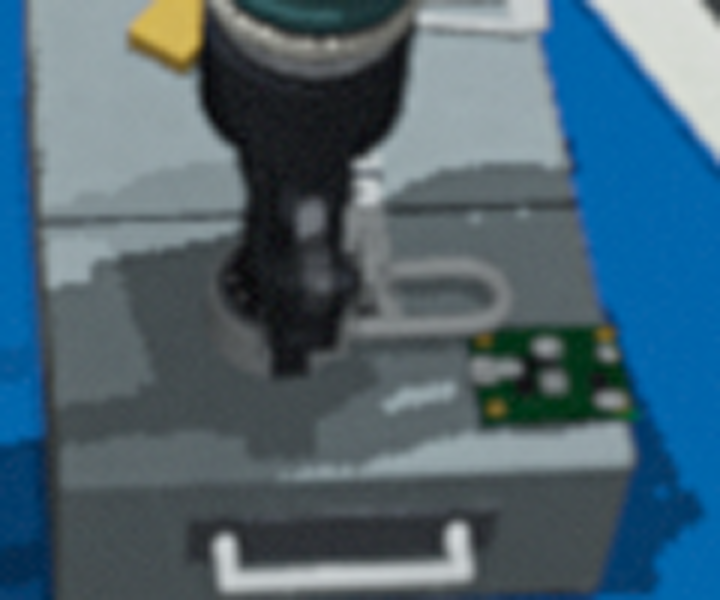

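Call:
{"op": "move_arm", "data": {
  "steps": [
    [-2, 0, 0, 0, 50],
    [-2, 0, 0, 0, 50],
    [-2, 0, -3, 0, 50],
    [-2, 0, -6, 0, 50],
    [-2, 0, -9, 0, 50],
    [-2, 0, -12, 0, 50],
    [-2, 0, -12, 0, 50]
  ]
}}

```text
time: 14.25
tool_pos: [0.5991, -0.0947, 0.1227]
tcp_rot: [0.579, 3.086, -0.0]
wrist_force: [0.7, 0.8, -3.8]
width: 0.606
```

```bash
python3 - <<'E'
from h import *
s=bot.read_state();p,M=T();print(s["time"],s["tool_pos"],M.T@s["wrist_force"],s["torque"],s["width"]);print(M.T@(p-np.array([.5571,-.0771,.108]))*1e3)
c=bot.read_camera("side");save(c,"s11.png",(310,190,430,290),6)
E
```

```text
14.25 [ 0.59911111 -0.09470445  0.12268053] [-0.32789748  0.95681923  3.75257348] [0.02998006 0.02861318 0.05842191] 0.6062847954174325
[-45.55673372  -1.18270274 -14.61346098]
```

View pics/s11.png

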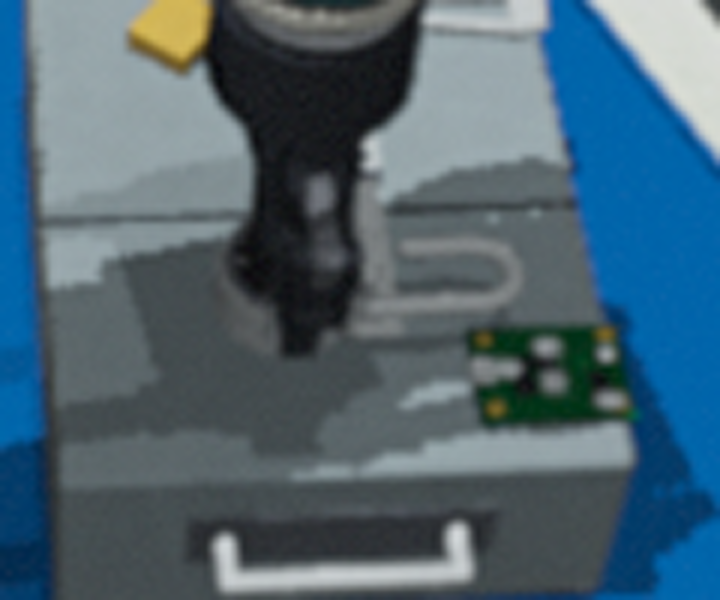

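Lifting freely (3.8 N, the lock's weight) with the free leg clear of the staple. I lift on to about 15 cm clear.

Call:
{"op": "move_arm", "data": {
  "steps": [
    [0, 0, -10, 0, 50],
    [0, 0, -20, 0, 50],
    [0, 0, -30, 0, 50],
    [0, 0, -45, 0, 50],
    [0, 0, -60, 0, 50],
    [0, 0, -75, 0, 50],
    [0, 0, -90, 0, 50],
    [0, 0, -105, 0, 50],
    [0, 0, -120, 0, 50],
    [0, 0, -130, 0, 50],
    [0, 0, -135, 0, 50],
    [0, 0, -140, 0, 50],
    [0, 0, -140, 0, 50],
    [0, 0, -140, 0, 50],
    [0, 0, -140, 0, 50],
    [0, 0, -140, 0, 50]
  ]
}}

```text
time: 15.9
tool_pos: [0.5982, -0.0945, 0.261]
tcp_rot: [-0.579, -3.087, -0.0]
wrist_force: [0.2, -0.0, -5.0]
width: 0.607
```

```bash
python3 - <<'E'
from h import *
s=bot.read_state();p,M=T();print(s["time"],s["tool_pos"],M.T@s["wrist_force"],s["torque"],s["width"],abs(s["joint_vel"]).max())
c=bot.read_camera("side");save(c,"s12.png",(260,110,460,300),4);w=bot.read_camera("wrist");save(w,"w12.png");save(bot.read_camera("top"),"t12.png")
for n,x,y in(("toe",0,0),): pass
E
```

```text
15.9 [ 0.59817445 -0.09450911  0.26099883] [-0.19649766  0.06515592  4.99618905] [-0.00381046 -0.00891716  0.03588508] 0.6072287642951069 0.005650937701660558
```

View pics/s12.png

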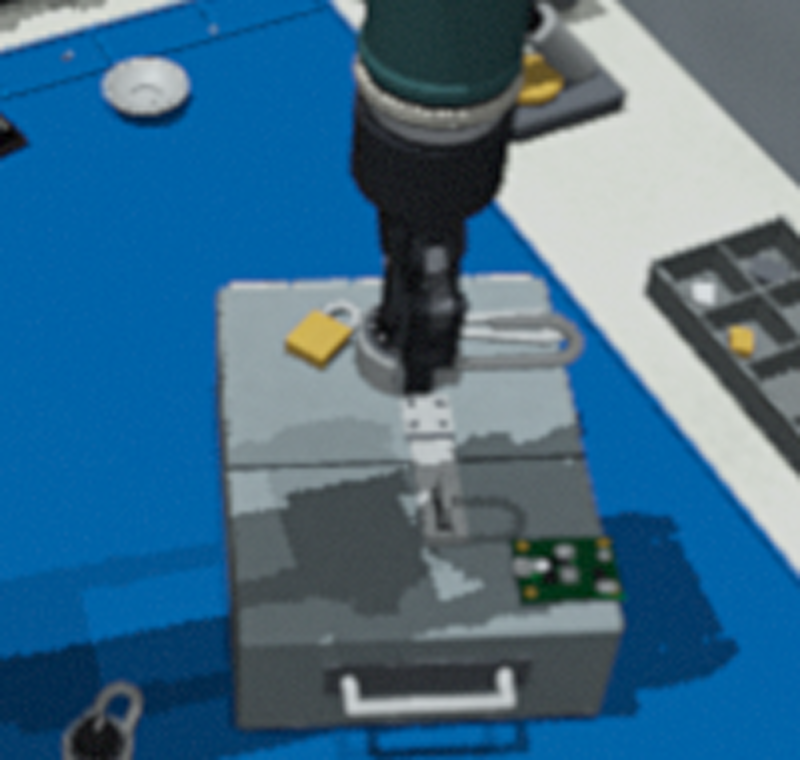

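View pics/w12.png

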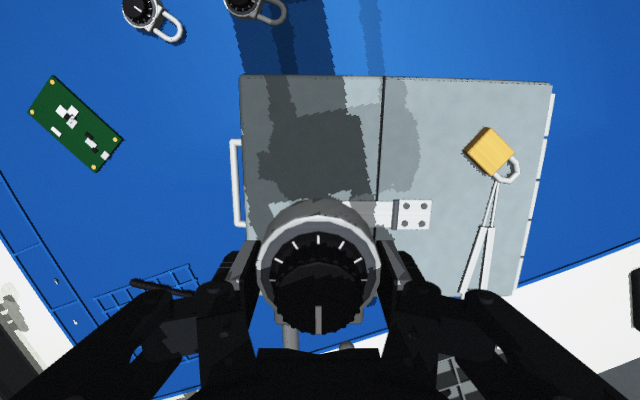

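```bash
python3 - <<'E'
from h import *
p,M=T();c=bot.read_camera("side");o=pickle.load(open("side0.pkl","rb"))
q=onplane(c,260+582/4,110+340/4,.268);print("bow outer in lock",(M.T@(q-p)*1e3)*[-1,1,1])
def gm(c):
    h=cv2.cvtColor(c["pixels"],cv2.COLOR_RGB2HSV);m=cv2.inRange(h,(45,90,30),(75,255,255));m[:230]=0;m[280:]=0;m[:,:380]=0;m[:,420:]=0
    ys,xs=np.nonzero(m);return xs.min(),xs.max(),ys.min(),ys.max(),xs.mean(),ys.mean()
def ym(c):
    h=cv2.cvtColor(c["pixels"],cv2.COLOR_RGB2HSV);m=cv2.inRange(h,(15,120,80),(35,255,255));m[:180]=0;m[220:]=0;m[:,:320]=0;m[:,360:]=0
    ys,xs=np.nonzero(m);return xs.mean(),ys.mean()
print(gm(o),gm(c),ym(o),ym(c))
s=bot.read_state();print(s["time"],s["tool_pos"],s["wrist_force"],s["width"],abs(s["joint_vel"]).max())
E
```

```text
bow outer in lock [92.46795302 -2.34201357 -6.60827796]
(np.int64(388), np.int64(414), np.int64(245), np.int64(260), np.float64(401.6702702702703), np.float64(252.75135135135136)) (np.int64(388), np.int64(414), np.int64(245), np.int64(260), np.float64(401.6559139784946), np.float64(252.72043010752688)) (np.float64(338.9923076923077), np.float64(194.2846153846154)) (np.float64(338.921875), np.float64(194.2421875))
16.1 [ 0.59846006 -0.09458576  0.26155357] [ 0.26519187  0.19448156 -4.79734371] 0.6111430666162111 0.004648465654514846
```

```bash
python3 -c "
from workcell import bot
print(bot.finish_job())"
```

```text
the job is handed in; nothing more can be done
None
```

The padlock is off the box and was handed in held still by its case, dial up and shackle open, about 15 cm above the box top. The clock read about 16 s.

I turned the dial two notches clockwise to the index mark. Gripping the case, I then drew the shackle to its stop, slid the free end out of the staple and lifted the lock off.

**Last checks:**
- **Shackle:** its outer bow edge measured about 92.5 mm from the lock centre. The nominal fully open value is 94 mm; at the stop it measured 92 mm, and the toe about 45.6 mm against 46 mm. I take it as fully open.
- **Grip:** the lock's weight was on the wrist (about 4.8 N) and the joints were at rest.
- **Other things:** the small board and the keyed lock stayed within 0.1 pixel of where they started. I did not measure the rest; I only saw nothing shifted in the pictures.

**One thing that was off:** early in the slide back the tool pressed on the box with about 14 N, probably through the fingertips. I raised the lock about 2 mm and the rest of the slide met almost no resistance.

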